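# Unload the bench load tester and zero its peak hand

## Robot

A 6-joint arm with a two-finger parallel gripper is mounted at the origin on the work surface. World frame = base frame: x ahead of the robot, y to its left, z up, the work surface at z = 0. Lengths are in m, angles in rad, forces in N, time in s.
With the tool pointing down it reaches from about 0.4 to 0.825 m from the base axis. Payload 7 kg.
Tool frame: the origin (TCP) lies on the centre line of the jaws, within the pads' length; the fingertips stand 11 mm ahead of it and the grasp point (between the pads) lies 8 mm behind it (robot.finger_overhang is the z of the fingertips in the tool frame, in m); z points along the fingers, y is the direction in which the jaws open and shut (so a half turn about z gives the same grasp; the last joint's range is limited). The gripper opens to 85 mm and grips with 20 to 120 N. Pads are 22 mm wide; open, the fingers measure 114 mm over their backs; the gripper's body (76 mm by 85 mm) begins 54 mm behind the grasp point. The pads swing forward as they close: fully open they stand 13 mm farther back than shut.
Start: joints at [1.505, 0.359, 0.012, 0, -1.224, -0.288], TCP at [0.234, 0.633, 0.242] pointing down, gripper open.
Joint ranges: [-3.07, 3.07], [-1.43, 2.12], [-1.02, 1.25], [-3.03, 1.67], [-3.05, -0], [-3.03, 3.03]. Speed limits (rad/s): [2.39, 2.39, 3.01, 3.14, 3.14, 3.14].

## Interface

Orientations are given as a unit quaternion [w, x, y, z].
In Python, from plant import robot, eyes gives the robot as it stands.
- The arm moves only by the tool send_rows, never from a script. Its argument "commands" is a list of rows, each a list of 4 numbers: the shift along the tool's x, y, z in units of 40 mm (1.0 is 40 mm), then the turn about the tool's z in units of 8 degrees (1.0 is 8 degrees). In form: [[dx, dy, dz, twist], ...]. A call has 1 to 20 rows; each row shifts and turns the pose as measured when the row begins, along the tool's axes as they then stand; what a row does not reach is not made up. A row lasts 1/8 s, in which the tool goes at most 62.5 mm and 10.7 degrees, less where a joint would pass 70% of its speed; a pose out of reach is approached as far as the arm can. A call is refused whole if a number of a shift passes 1 or a number of a turn 1, either way. A call with a gripper value outside its range is refused whole. "fingers" is the closure, from -1 (fully open) to 1 (shut), set as the call begins (left out, the last holds). The fingers move at their own pace and stop on an object; the grip force is fixed at half the most. Time passes only in rows, so rows that do not move let the fingers close. It gives the time, the measured TCP pose, the force and the opening at its end, in the units of the state.
- robot.state(): the state, without advancing time (a new reading comes with each control period).
- eyes.camera(name): name is "side" or "top" or "wrist"; returns a dict with "pixels" (400x640x3 uint8, blue, green, red), "range_z" (400x640 float32, m along the optical axis (not along the pixel's ray), 0 where there is no reading), "camera_matrix" (3x3 intrinsics, pixels), "rvec" (rotation vector, rad) and "tvec" (3), from world to camera coordinates, as OpenCV has them. Camera axes: x right, y down, z forward; pixel columns grow to the right and rows downward; lengths in m; the calibration is good to about 2 mm. A picture is of the moment at which its call begins.
- robot.hand_in(): hands the job in, once; it reports no verdict.
The state is a dict: "time_s": time; "joints": joint angles; "qvel": joint speeds; "joint_torque": joint torques, N m; "tool_pos": TCP position; "tool_rot": TCP orientation; "wrist_force": force on the tool from outside, world axes, zero at the start; "torque": the same for the moment, N m; "gripper_width": finger opening in m.
Only numpy, scipy, OpenCV 4.12 (cv2) and the standard library are available. Lean on these libraries where they do the work, as an engineer would, in place of code of your own. Each camera call takes 0.05 s, during which the arm holds its last target.

## Task

The dial load tester has just been checked with the half-kilo weight, and its peak hand still shows the last maximum. Take the weight off the load plate and set it down gently, upright, in the empty middle compartment of the weight tray; then turn the reset knob on the dial back until the peak hand lies fully home at its zero stop, and let go. Do not disturb the other weights, the jar or the beaker.

Things in the scene. Friction and masses are not known exactly. Their poses are not given: they have to be found in the camera images.
- gauge: Bench dial load tester, fixed: grey housing 190 (its x) x 330 (its y) x 72 mm high. Origin: centre of its underside, on the table; z up; at yaw 0 x points away from the robot. On its deck a round dial (centre at y = -85 mm, bezel 160 mm across and 90 mm above the table, clear window 87.5 mm above it) with the reset knob in its middle, and the round load plate (centre at y = +85 mm).
- peak_hand (a joint): Turn of the reset knob and the broad, flag-ended peak hand (one piece), rad. 0: hand at its zero stop, a pin at the dial's near left (gauge yaw 0). Grows clockwise seen from above, to 5.0: turn the knob anticlockwise to go back to 0. It turns lightly (0.01 N m), stays where left, stops hard at 0; cannot be turned back past the live hand.
- live_hand (a joint): Turn of the thin plain black live hand on the same axis, same sense as the peak hand, rad. It follows the load plate: about 1.15 with the check weight on the plate, 0 when the plate is empty.
- knob_grip (a point): Point on the upright axis of the reset knob, 16 mm above the knob's underside, 108.5 mm above the table. The knob is a black fluted round one, 40 mm in diameter, 25 mm high (92.5 to 117.5 mm above the table), clear of the dial window by 5 mm, free all round.
- plate_top (a point): Centre of the top face of the load plate: steel disc 116 mm in diameter, 6 mm thick, on a spring (1250 N/m, up to 16 mm downward travel); top face 108 mm above the table when empty, about 4 mm lower with the check weight on it.
- check_weight: Plain steel knob weight, half a kilo, alone on the load plate of the tester at the start: cylindrical body 43 mm in diameter and 48 mm high, then a narrower neck and a small knob on top, 68 mm high in all. Origin: centre of its underside; z up through the knob.
- weight_tray: Dark wooden weight tray, fixed, left or right of the tester: 226 (its x) x 86 (its y) x 22 mm high, walls 5 mm, inner floor 5 mm above the table. Two dividers make three compartments in a row along its x, each about 69 x 76 mm; the end ones hold the large (+x) and small (-x) weight, centres 73 mm from the tray's middle; the middle one is empty. Origin: centre of its underside; z up.
- tray_middle (a point): Centre of the inner floor of the empty middle compartment of the weight tray, 5 mm above the table; the compartment's walls rise 17 mm above it.
- large_weight: Bystander, not part of the job: plain steel knob weight, 1 kg, in the +x end compartment of the tray: cylindrical body 54 mm in diameter and 58 mm high, then a narrower neck and a small knob on top, 84 mm high in all. Origin: centre of its underside; z up through the knob.
- small_weight: Bystander, not part of the job: plain steel knob weight, 200 g, in the -x end compartment of the tray: cylindrical body 31 mm in diameter and 36 mm high, then a narrower neck and a small knob on top, 51 mm high in all. Origin: centre of its underside; z up through the knob.
- bar_bin: Bystander, not part of the job: grey plastic bin of moulded tensile bars, 200 x 110 x 40 mm, fixed, on the other side of the tester from the weight tray. Origin: centre of its underside.
- pellet_jar: Bystander, not part of the job: clear jar with a white cap, 72 mm in diameter, 110 mm high, standing at the tester's far left corner. Origin: centre of its underside.
- beaker: Bystander, not part of the job: glass beaker, 80 mm across, 105 mm high, standing at the tester's far right corner. Origin: centre of its underside.
Not all that is in view belongs to the job. What is shaped like the check_weight but green or turquoise is not meant. There is more than one size of the weight_tray; the job needs the smaller.

How it is judged:
By the outcome, as a careful person would: the job done as asked, in the order asked, and still so for the second after the job is handed in, with the robot touching nothing.
It also fails if it takes over 64 s, if anything falls off the work surface, if the arm or the gripper's body presses on something with over 40 N, if the wrist force passes 120 N, or if a joint passes its speed limit or range.

## Working session

There is one attempt and no reset: what is moved stays moved. The work goes in short steps, Python scripts to look and compute and a tool call to move; the robot and the scene stay as the last step left them, time stands still between calls to the robot, and variables do not carry over. Pictures are saved under pics/ and viewed, and the job is handed in when it is done.

Besides the shell and the picture viewer there is one more tool, called after "Request:" as name(argument=value, ...), one argument or row to a line, values as JSON. send_rows: Moves the arm, as the interface text tells. Its arguments: {"type":"object","properties":{"commands":{"type":"array","items":{"type":"array","items":{"type":"number"}}},"fingers":{"type":"number"}},"required":["commands"]}

```bash
ls; mkdir -p pics; cat > h.py <<'E'
import numpy as np, cv2, pickle
from plant import robot, eyes
def grab(n,tag):
    c=eyes.camera(n); pickle.dump(c,open(f'pics/{tag}.pkl','wb')); cv2.imwrite(f'pics/{tag}.png',c['pixels']); return c
def load(tag): return pickle.load(open(f'pics/{tag}.pkl','rb'))
def ray(c,u,v):
    R=cv2.Rodrigues(np.array(c['rvec'],float))[0]; t=np.array(c['tvec'],float).reshape(3)
    d=R.T@np.linalg.inv(c['camera_matrix'])@np.array([u,v,1.]); return -R.T@t,d
def onz(c,u,v,z):
    o,d=ray(c,u,v); return o+d*(z-o[2])/d[2]
def cloud(c):
    R=cv2.Rodrigues(np.array(c['rvec'],float))[0]; t=np.array(c['tvec'],float).reshape(3)
    h,w=c['range_z'].shape; u,v=np.meshgrid(np.arange(w),np.arange(h))
    P=np.stack([u,v,np.ones_like(u)],-1)@np.linalg.inv(c['camera_matrix']).T*c['range_z'][...,None]
    return (P-t)@R
def proj(c,p):
    return cv2.projectPoints(np.array(p,float).reshape(-1,3),np.array(c['rvec'],float),np.array(c['tvec'],float),c['camera_matrix'],None)[0].reshape(-1,2)
E
python3 - <<'E'
from h import *
for n in ('top','side','wrist'): grab(n,n+'0')
s=robot.state(); print(s)
E
```

```text
pics
{'time_s': 0.15, 'joints': array([ 1.50512140e+00,  3.59259750e-01,  1.13044659e-02, -2.19467605e-04,
       -1.22408679e+00, -2.88128407e-01]), 'qvel': array([-0.00258795, -0.00132627,  0.00503452,  0.00199087,  0.00025374,
       -0.0009247 ]), 'joint_torque': array([-6.05217556e-04, -5.83873951e+01,  2.93648922e+01,  6.94044963e+00,
       -4.27875246e-03, -6.84568221e-06]), 'tool_pos': array([0.23376404, 0.63288596, 0.24157634]), 'tool_rot': array([ 6.30477635e-04,  9.84386892e-01, -1.76017180e-01, -3.34059056e-05]), 'wrist_force': array([ 0.36827567,  0.21127941, -0.97417069]), 'torque': array([-0.01451999, -0.04354644, -0.05063683]), 'gripper_width': 0.08546474477705035}
```

View pics/top0.png

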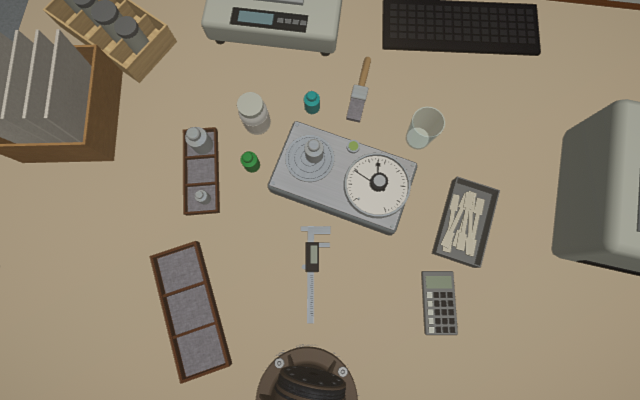

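View pics/side0.png

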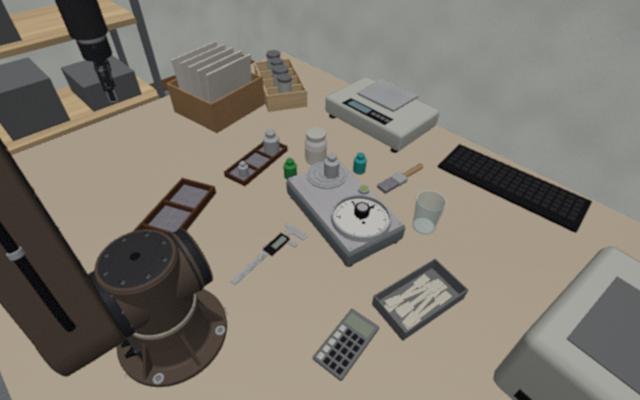

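View pics/wrist0.png

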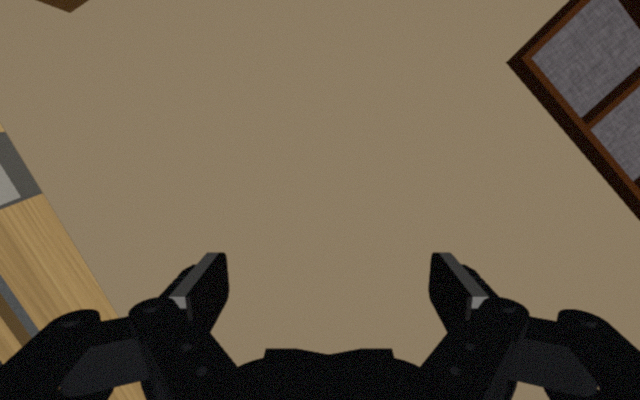

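Top view: the steel check weight is on the load plate at (314,148). The lookalikes are green at (250,161) and turquoise at (312,102), so neither is meant. There are two trays: a small one at (200,170) holding the large (196,137) and small (201,196) steel weights, and a bigger empty one at (190,310). The smaller tray with the weights fits. I'll confirm in an enlarged crop and measure.

```bash
python3 - <<'E'
from h import *
t=load('top0'); s=load('side0')
cv2.imwrite('pics/crop1.png',cv2.resize(t['pixels'][85:240,170:430],None,fx=3,fy=3,interpolation=cv2.INTER_CUBIC))
cv2.imwrite('pics/crop2.png',cv2.resize(s['pixels'][115:270,220:460],None,fx=3.3,fy=3.3,interpolation=cv2.INTER_CUBIC))
for n,c in (('t',t),('s',s)):
    print(n,ray(c,320,200)[0],c['camera_matrix'][0,0],proj(c,[[0,0,0],[.5,0,0],[.234,.633,.242]]))
P=cloud(t)
for u,v in ((314,145),(378,181),(405,185),(290,160),(330,210),(200,170),(201,196),(196,135),(250,250)): print(u,v,P[v,u].round(4))
E
```

```text
t [ 0.27501097 -0.00218591  0.91627205] 363.88651199645096 [[307.00138924 400.17258153]
 [332.80960163 191.5219625 ]
 [-23.2402901  258.14800085]]
s [-0.07325143 -0.51407765  0.82864294] 389.9167134769347 [[173.88109526 333.14868198]
 [329.27352322 219.08598302]
 [112.95030696  94.56363456]]
314 145 [0.5557 0.0523 0.1712]
378 181 [ 0.5089 -0.0994  0.1158]
405 185 [ 0.5189 -0.1692  0.0755]
290 160 [0.537  0.108  0.1048]
330 210 [0.4393 0.0011 0.0597]
200 170 [0.5122 0.3496 0.0077]
201 196 [0.4359 0.3171 0.0525]
196 135 [0.5765 0.3449 0.0889]
250 250 [ 0.3246  0.1884 -0.0026]
```

View pics/crop1.png

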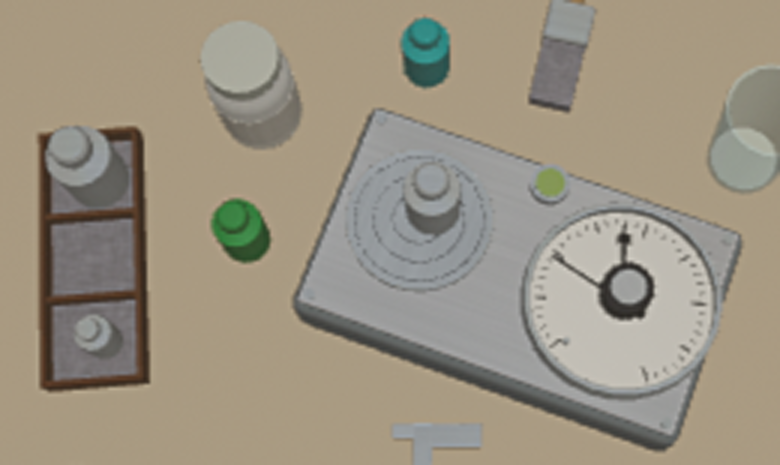

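View pics/crop2.png

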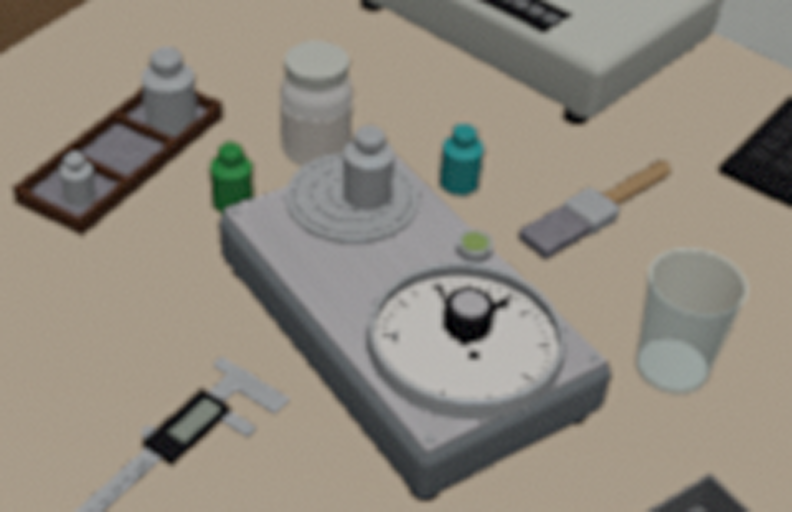

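The crop confirms it: plain steel weight on the plate (crop 432,190), and the small tray's middle compartment (crop 90,255) is empty. The peak hand with its flag points to crop (624,237), the live hand to (555,255), and the zero pin is at (562,342). Next, the measurements from both views.

```bash
python3 - <<'E'
from h import *
t=load('top0'); s=load('side0')
R={'weight':((0.53,0.57),(0.01,0.10),(.158,.19)),'knob':((.47,.55),(-.15,-.06),(.111,.13)),'small':((.40,.47),(.28,.35),(.048,.06)),'large':((.54,.61),(.3,.38),(.08,.1))}
for n,c in (('top',t),('side',s)):
    P=cloud(c); hsv=cv2.cvtColor(c['pixels'],cv2.COLOR_BGR2HSV)
    for k,(a,b,z) in R.items():
        m=(P[...,0]>a[0])&(P[...,0]<a[1])&(P[...,1]>b[0])&(P[...,1]<b[1])&(P[...,2]>z[0])&(P[...,2]<z[1])
        Q=P[m]; v,u=np.nonzero(m)
        if len(Q): print(n,k,len(Q),'mean',Q.mean(0).round(4),'mid',((Q.max(0)+Q.min(0))/2).round(4),'z50',np.median(Q[:,2]).round(4),'px',u.mean().round(1),v.mean().round(1))
        else: print(n,k,0)
# tray, gauge
P=cloud(t); hsv=cv2.cvtColor(t['pixels'],cv2.COLOR_BGR2HSV)
b=t['pixels'].astype(int)
m=((b[...,2]-b[...,0]>15)&(b[...,2]<120)).astype(np.uint8); m[:, :175]=0;m[:,230:]=0;m[:120]=0;m[225:]=0
r=cv2.minAreaRect(np.argwhere(m)[:,::-1].astype(np.float32)); bx=cv2.boxPoints(r); print('tray box px',bx.round(1))
W=np.array([onz(t,u,v,.018) for u,v in bx]); print(W.round(4),W.mean(0).round(4), np.linalg.norm(np.roll(W,1,0)-W,axis=1))
# plate points; rim
m=(P[...,0]>.46)&(P[...,0]<.62)&(P[...,1]>-.01)&(P[...,1]<.15)&(P[...,2]>.095)&(P[...,2]<.112)
Q=P[m]; print('plate',len(Q),Q.mean(0),((Q.max(0)+Q.min(0))/2),np.median(Q[:,2]))
m=(P[...,0]>.38)&(P[...,0]<.65)&(P[...,1]>-.22)&(P[...,1]<.2)&(P[...,2]>.066)&(P[...,2]<.078)
Q=P[m]; r=cv2.minAreaRect(Q[:,:2].astype(np.float32)); print('deck',r,cv2.boxPoints(r))
E
```

```text
top weight 123 mean [0.5551 0.0539 0.1711] mid [0.5568 0.0539 0.168 ] z50 0.172 px 313.3 145.2
top knob 249 mean [ 0.5095 -0.1007  0.1176] mid [ 0.5104 -0.1005  0.1171] z50 0.1178 px 378.7 180.6
top small 53 mean [0.4384 0.3224 0.0552] mid [0.4388 0.3229 0.0537] z50 0.0556 px 198.7 194.5
top large 150 mean [0.5802 0.3542 0.088 ] mid [0.5817 0.3557 0.086 ] z50 0.0884 px 192.6 133.3
side weight 71 mean [0.5535 0.0503 0.17  ] mid [0.555  0.0525 0.1674] z50 0.1714 px 331.8 156.9
side knob 161 mean [ 0.5077 -0.1041  0.1181] mid [ 0.5094 -0.1032  0.1165] z50 0.1185 px 362.1 207.7
side small 29 mean [0.4377 0.3197 0.0548] mid [0.4391 0.3212 0.0545] z50 0.0557 px 242.5 163.2
side large 62 mean [0.5795 0.3506 0.0879] mid [0.5797 0.3513 0.0866] z50 0.0885 px 270.4 132.3
tray box px [[183. 215.]
 [183. 127.]
 [219. 127.]
 [219. 215.]]
[[0.3886 0.3652 0.018 ]
 [0.6201 0.413  0.018 ]
 [0.632  0.3188 0.018 ]
 [0.3999 0.2757 0.018 ]] [0.5101 0.3432 0.018 ] [0.09021789 0.23639331 0.094997   0.23605791]
plate 1458 [0.54233006 0.06605286 0.10486631] [0.5488554  0.06470964 0.10520193] 0.10484979032913841
deck ((0.5634451508522034, 0.006715908646583557), (0.40735211968421936, 0.24070380628108978), 78.04572296142578) [[ 0.40351567 -0.16761446]
 [ 0.6389994  -0.21747169]
 [ 0.7233746   0.18104628]
 [ 0.4878909   0.2309035 ]]
```

```bash
cat >> h.py <<'E'
def yaw(s=None):
    s=s or robot.state(); w,x,y,z=s['tool_rot']; return 2*np.arctan2(y,x)
def need(target,psi=None):
    s=robot.state(); a=yaw(s); d=np.array(target)-s['tool_pos']
    print('tcp',s['tool_pos'].round(4),'yaw',np.degrees(a).round(2),'tilt',s['tool_rot'].round(4)[[0,3]],'q6',s['joints'][5].round(3),'w',round(s['gripper_width'],4))
    tx=np.array([np.cos(a),np.sin(a)]); ty=np.array([np.sin(a),-np.cos(a)])
    print('units x %.3f y %.3f z %.3f'%(d[:2]@tx/.04,d[:2]@ty/.04,-d[2]/.04), '' if psi is None else 'twist %.3f'%(-(psi-np.degrees(a))/8))
E
python3 - <<'E'
from h import *
need([.51,.343,.242],11.7)
print(robot.finger_overhang)
E
```

```text
tcp [0.2338 0.6329 0.2416] yaw -20.28 tilt [ 0.0006 -0.    ] q6 -0.288 w 0.0855
units x 8.989 y 4.405 z -0.011 twist -3.997
0.011
```

Request:
send_rows(
  commands=[
    [0, 0, 0, -1],
    [0, 0, 0, -1],
    [0, 0, 0, -1],
    [0, 0, 0, -1],
  ],
)

```text
time_s: 0.65
tool_pos: [0.2335, 0.6321, 0.2398]
tool_rot: [0.002, 0.994, 0.11, -0.001]
wrist_force: [-0.5, 0.1, 0.4]
gripper_width: 0.0854
```

```bash
python3 - <<'E'
from h import *
need([.50,.343,.242],11.7)
E
```

```text
tcp [0.2335 0.6321 0.2398] yaw 12.67 tilt [ 0.002  -0.0008] q6 0.287 w 0.0854
units x 4.915 y 8.513 z -0.054 twist 0.121
```

Request:
send_rows(
  commands=[
    [0.5, 0.9, -0.05, 0.1],
    [0.5, 0.9, 0, 0],
    [0.5, 0.9, 0, 0],
    [0.5, 0.9, 0, 0],
    [0.5, 0.9, 0, 0],
    [0.5, 0.9, 0, 0],
    [0.5, 0.9, 0, 0],
    [0.5, 0.9, 0, 0],
    [0.5, 0.9, 0, 0],
    [0.4, 0.4, 0, 0],
    [0, 0, 0, 0],
    [0, 0, 0, 0],
  ],
)

```text
time_s: 2.15
tool_pos: [0.5022, 0.3301, 0.2394]
tool_rot: [0.005, 0.994, 0.105, -0.003]
wrist_force: [-0.1, 0.9, 0.4]
gripper_width: 0.0852
```

```bash
python3 - <<'E'
from h import *
need([.51,.343,.242],11.7)
c=grab('wrist','wrist1'); print(ray(c,320,200))
need([.51,.343,.242],11.7)
E
```

```text
tcp [0.5022 0.3301 0.2394] yaw 12.02 tilt [ 0.0046 -0.0027] q6 0.872 w 0.0852
units x 0.257 y -0.275 z -0.066 twist 0.040
(array([0.56760519, 0.34477684, 0.37006503]), array([-0.26042799, -0.03882656, -0.96504225]))
tcp [0.5021 0.3303 0.2394] yaw 12.04 tilt [ 0.0046 -0.0027] q6 0.872 w 0.0855
units x 0.260 y -0.270 z -0.065 twist 0.043
```

View pics/wrist1.png

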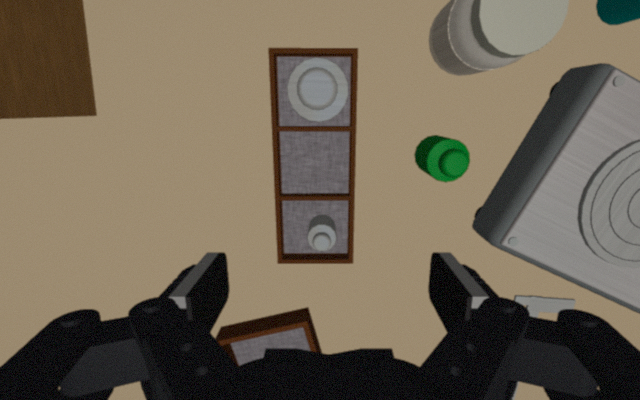

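The wrist view shows the tray nearly straight-on: empty compartment centre near (316,163), large weight at (319,89), small weight at (321,236). Next I measure the tray and compare it with the top view.

```bash
python3 - <<'E'
from h import *
c=load('wrist1'); b=c['pixels'].astype(int)
m=((b[...,2]-b[...,0]>22)&(b[...,2]<140)).astype(np.uint8)
w=np.zeros_like(m); w[40:272,262:365]=1; m&=w
m=cv2.morphologyEx(m,cv2.MORPH_OPEN,np.ones((3,3),np.uint8))
cs,_=cv2.findContours(m,cv2.RETR_EXTERNAL,cv2.CHAIN_APPROX_NONE); k=max(cs,key=cv2.contourArea)
q=cv2.approxPolyDP(cv2.convexHull(k),8,True)[:,0]; print(q.tolist())
W=np.array([onz(c,u,v,.022) for u,v in q]); print(W.round(4)); print('ctr',W.mean(0), np.linalg.norm(np.roll(W,1,0)-W,axis=1).round(4))
m2=np.zeros_like(m); m2[120:205,268:362]=1; fl=((m==0)&(m2==1)).astype(np.uint8)
n,l,st,ce=cv2.connectedComponentsWithStats(fl); i=l[163,316]; print(st[i],ce[i])
r=cv2.minAreaRect(np.argwhere(l==i)[:,::-1].astype(np.float32)); bp=cv2.boxPoints(r); F=np.array([onz(c,u,v,.022) for u,v in bp]); print(F.round(4),F.mean(0).round(4))
P=cloud(c); 
for u,v in ((316,163),(300,150),(330,180),(319,88),(322,240),(316,128)): print(u,v,P[v,u].round(4))
for nm,z,(a,bb) in (('large',.08,((.55,.61),(.32,.39))),('small',.046,((.40,.47),(.28,.35)))):
    Q=P[(P[...,0]>a[0])&(P[...,0]<a[1])&(P[...,1]>bb[0])&(P[...,1]<bb[1])&(P[...,2]>z)]; print(nm,len(Q),Q.mean(0).round(4),np.median(Q[:,2]))
t=load('top0'); tp=proj(t,W); print('in top',tp.round(1).tolist())
E
```

```text
[[269, 47], [358, 48], [352, 263], [277, 263]]
[[0.6118 0.4089 0.022 ]
 [0.6287 0.3256 0.022 ]
 [0.4086 0.2803 0.022 ]
 [0.3912 0.3635 0.022 ]]
ctr [0.51006513 0.34456493 0.022     ] [0.2252 0.085  0.2248 0.085 ]
[ 278  131   72   65 4388] [314.15952598 162.25273473]
[[0.5361 0.3872 0.022 ]
 [0.5511 0.3166 0.022 ]
 [0.4855 0.3015 0.022 ]
 [0.4699 0.3758 0.022 ]] [0.5106 0.3453 0.022 ]
316 163 [0.5091 0.3428 0.0038]
300 150 [0.5195 0.3626 0.0041]
330 180 [0.4939 0.3239 0.0049]
319 88 [0.582  0.3529 0.0887]
322 240 [0.4422 0.3217 0.0552]
316 128 [0.5469 0.3501 0.0196]
large 2398 [0.5755 0.3503 0.2088] 0.08880261055955406
small 283 [0.4404 0.322  0.054 ] 0.05451768836634816
in top [[183.3, 129.5], [215.8, 127.2], [217.4, 211.1], [183.3, 213.8]]
```

```bash
python3 - <<'E'
from h import *
need([.50,.05,.25],11.6)
E
```

```text
tcp [0.5021 0.3303 0.2394] yaw 12.04 tilt [ 0.0046 -0.0027] q6 0.872 w 0.0855
units x -1.513 y 6.842 z -0.265 twist 0.055
```

Request:
send_rows(
  commands=[
    [-0.2, 0.9, -0.1, 0],
    [-0.2, 0.9, -0.1, 0],
    [-0.2, 0.9, -0.1, 0],
    [-0.2, 0.9, 0, 0],
    [-0.2, 0.9, 0, 0],
    [-0.2, 0.9, 0, 0],
    [-0.2, 0.9, 0, 0],
    [0, 0.3, 0, 0],
    [0, 0, 0, 0],
    [0, 0, 0, 0],
  ],
)

```text
time_s: 3.45
tool_pos: [0.4998, 0.061, 0.2547]
tool_rot: [0.004, 0.994, 0.112, -0.002]
wrist_force: [-0.1, -0.2, -0.3]
gripper_width: 0.0853
```

```bash
python3 - <<'E'
from h import *
c=grab('wrist','wrist2'); 
need([.5545,.052,.25],11.6); print(robot.state()['wrist_force'])
P=cloud(c)
for k,(a,b,z) in {'knobtop':((.53,.58),(.02,.09),(.164,.18)),'body':((.52,.59),(.01,.10),(.147,.157)),'dialknob':((.47,.55),(-.15,-.06),(.112,.13))}.items():
    m=(P[...,0]>a[0])&(P[...,0]<a[1])&(P[...,1]>b[0])&(P[...,1]<b[1])&(P[...,2]>z[0])&(P[...,2]<z[1])
    Q=P[m]; v,u=np.nonzero(m)
    if len(Q): print(k,len(Q),Q.mean(0).round(4),((Q.max(0)+Q.min(0))/2).round(4),np.median(Q[:,2]).round(4),u.mean(),v.mean())
E
```

```text
tcp [0.4998 0.0611 0.2546] yaw 12.82 tilt [ 0.0041 -0.0019] q6 1.275 w 0.0851
units x 1.282 y 0.526 z 0.116 twist 0.153
[ 0.29548465  0.9727947  -0.76388249]
knobtop 1366 [0.557  0.0533 0.1715] [0.5567 0.0529 0.1693] 0.1718 358.82503660322106 130.1464128843338
body 1685 [0.5579 0.0545 0.1523] [0.5567 0.0528 0.1515] 0.1523 354.6688427299703 126.58100890207714
dialknob 1760 [ 0.511  -0.1009  0.1171] [ 0.51   -0.1029  0.116 ] 0.1173 515.7392045454545 221.37556818181818
```

View pics/wrist2.png

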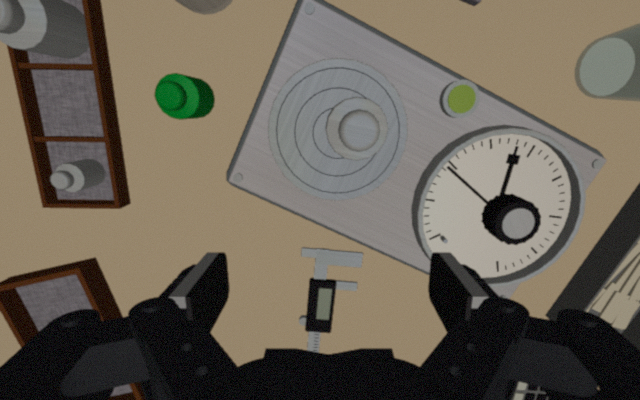

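The wrist view shows the weight's knob at (359,130), which gives (0.556, 0.053) with its top at z 0.172 and body top at 0.152, so the underside is at about 0.104. All three views agree. The peak hand's flag is at (513,160) and the zero pin at (443,238). Approaching the weight now.

Request:
send_rows(
  commands=[
    [0.6, 0.25, 0.2, 0.15],
    [0.72, 0.2, 0.3, 0],
    [0, 0, 0.3, 0],
    [0, 0, 0.3, 0],
    [0, 0, 0, 0],
    [0, 0, 0, 0],
  ],
)

```text
time_s: 4.25
tool_pos: [0.5558, 0.0586, 0.209]
tool_rot: [0.004, 0.995, 0.104, -0.002]
wrist_force: [-0.3, 0.4, -0.4]
gripper_width: 0.0853
```

```bash
python3 - <<'E'
from h import *
need([.556,.053,.139],11.6)
E
```

```text
tcp [0.5558 0.0586 0.209 ] yaw 11.92 tilt [ 0.0039 -0.0018] q6 1.316 w 0.0853
units x -0.025 y 0.138 z 1.750 twist 0.040
```

Request:
send_rows(
  commands=[
    [-0.02, 0.14, 0.3, 0],
    [0, 0, 0.3, 0],
    [0, 0, 0.3, 0],
    [0, 0, 0.3, 0],
    [0, 0, 0.3, 0],
    [0, 0, 0.2, 0],
    [0, 0, 0, 0],
    [0, 0, 0, 0],
  ],
)

```text
time_s: 5.25
tool_pos: [0.5558, 0.052, 0.1368]
tool_rot: [0.004, 0.995, 0.104, -0.001]
wrist_force: [0.2, 0.1, -0.5]
gripper_width: 0.085
```

```bash
python3 - <<'E'
from h import *
need([.556,.053,.139],11.6)
grab('side','side3'); c=grab('wrist','wrist3')
s=load('side3')['pixels'][100:280,240:440]; cv2.imwrite('pics/c3.png',cv2.resize(s,None,fx=3.3,fy=3.3))
E
```

```text
tcp [0.5558 0.052  0.1368] yaw 11.93 tilt [ 0.0038 -0.0014] q6 1.326 w 0.085
units x 0.009 y -0.023 z -0.056 twist 0.042
```

View pics/wrist3.png

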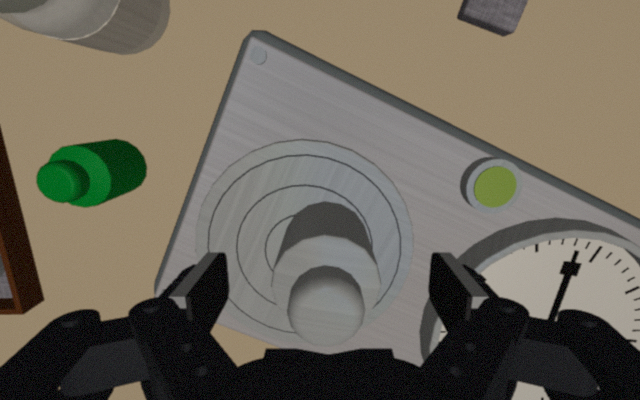

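View pics/c3.png

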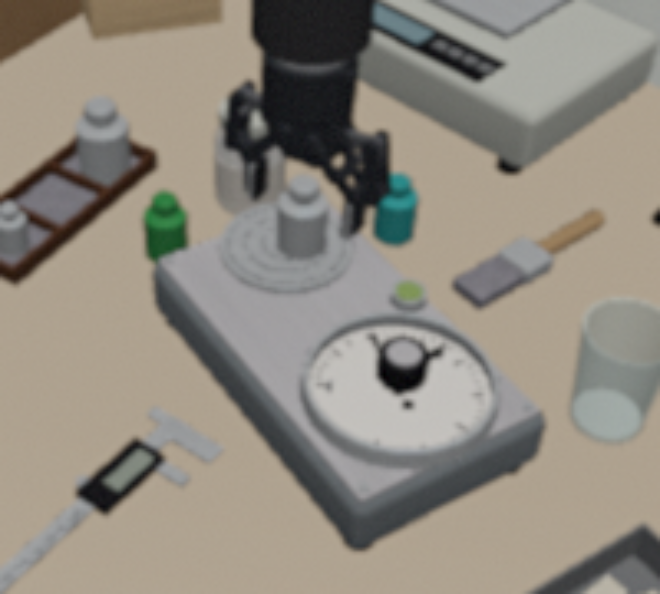

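Wrist view: the weight's knob at (327,305) lies centred between the fingers (228 and 432). Closing.

Request:
send_rows(
  commands=[
    [0, 0, 0, 0],
    [0, 0, 0, 0],
    [0, 0, 0, 0],
    [0, 0, 0, 0],
    [0, 0, 0, 0],
    [0, 0, 0, 0],
    [0, 0, 0, 0],
    [0, 0, 0, 0],
  ],
  fingers=1,
)

```text
time_s: 6.35
tool_pos: [0.5563, 0.0523, 0.138]
tool_rot: [0.003, 0.995, 0.104, -0.0]
wrist_force: [-0.2, 0.4, 0.7]
gripper_width: 0.041
```

```bash
python3 - <<'E'
from h import *
need([.556,.053,.139],11.6); print(robot.state()['wrist_force'])
E
```

```text
tcp [0.5563 0.0523 0.138 ] yaw 11.93 tilt [ 0.0034 -0.0003] q6 1.326 w 0.041
units x -0.003 y -0.019 z -0.025 twist 0.041
[-0.19936577  0.36033433  0.66981196]
```

Request:
send_rows(
  commands=[
    [0, 0, -0.15, 0],
    [0, 0, -0.2, 0],
    [0, 0, -0.3, 0],
    [0, 0, -0.4, 0],
    [0, 0, -0.4, 0],
    [0, 0, -0.3, 0],
    [0, 0, 0, 0],
    [0, 0, 0, 0],
  ],
)

```text
time_s: 7.35
tool_pos: [0.5543, 0.0523, 0.2108]
tool_rot: [0.003, 0.995, 0.103, -0.002]
wrist_force: [-0.5, 0.0, -5.1]
gripper_width: 0.0412
```

```bash
python3 - <<'E'
from h import *
need([.510,.3445,.20],11.6); print(robot.state()['wrist_force'])
c=grab('wrist','wrist4');s=grab('side','side4')
s=s['pixels'][60:280,220:440]; cv2.imwrite('pics/c4.png',cv2.resize(np.vstack([cv2.resize(s,(400,400)),]),None,fx=1,fy=1))
E
```

```text
tcp [0.5543 0.0523 0.2108] yaw 11.86 tilt [ 0.0033 -0.0025] q6 1.326 w 0.0412
units x 0.419 y -7.375 z 0.270 twist 0.033
[-0.50640189  0.04794339 -5.08384401]
```

View pics/wrist4.png

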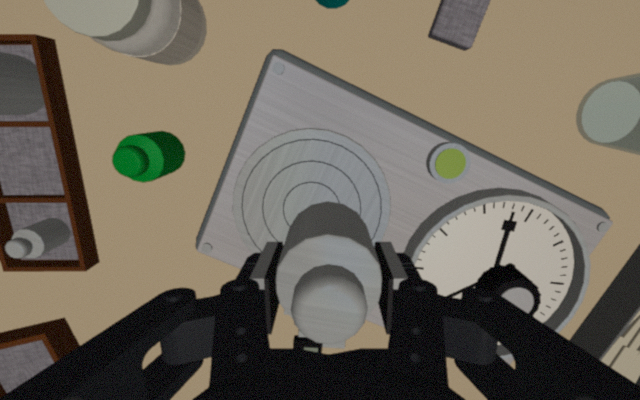

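View pics/c4.png

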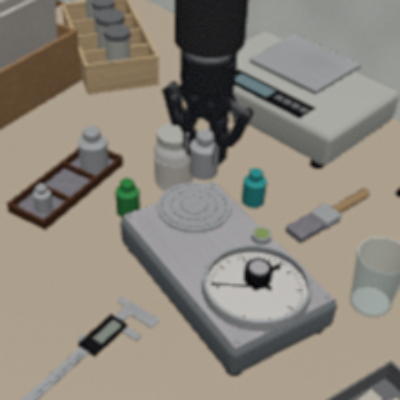

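The weight is held (wrist force −5.1 N) and the plate is empty. The live hand has dropped back to the zero pin, with its tip near (420,300). Carrying the weight to the tray.

Request:
send_rows(
  commands=[
    [0.05, -0.5, 0, 0],
    [0.05, -0.8, 0, 0],
    [0.05, -0.8, 0, 0],
    [0.05, -0.8, 0, 0],
    [0.05, -0.8, 0, 0],
    [0.05, -0.8, 0, 0],
    [0.05, -0.8, 0, 0],
    [0.05, -0.8, 0, 0],
    [0, -0.8, 0, 0],
    [0, -0.4, 0, 0],
    [0, 0, 0, 0],
    [0, 0, 0, 0],
    [0, 0, 0, 0],
  ],
)

```text
time_s: 9.07
tool_pos: [0.5036, 0.3558, 0.2017]
tool_rot: [0.006, 0.995, 0.104, -0.007]
wrist_force: [-0.1, 0.5, -4.4]
gripper_width: 0.0414
```

```bash
python3 - <<'E'
from h import *
need([.510,.3445,.12],11.6); print(robot.state()['wrist_force'])
E
```

```text
tcp [0.5036 0.3558 0.2017] yaw 11.92 tilt [ 0.006  -0.0068] q6 0.849 w 0.0414
units x 0.098 y 0.310 z 2.042 twist 0.040
[-0.06026784  0.518079   -4.42586777]
```

Request:
send_rows(
  commands=[
    [0.1, 0.3, 0, 0],
    [0, 0, 0.4, 0],
    [0, 0, 0.5, 0],
    [0, 0, 0.5, 0],
    [0, 0, 0.5, 0],
    [0, 0, 0.2, 0],
    [0, 0, 0, 0],
    [0, 0, 0, 0],
  ],
)

```text
time_s: 10.07
tool_pos: [0.5107, 0.3384, 0.1137]
tool_rot: [0.006, 0.995, 0.101, -0.007]
wrist_force: [-0.9, 0.5, -4.9]
gripper_width: 0.0411
```

```bash
python3 - <<'E'
from h import *
need([.510,.3445,.041],11.6); print(robot.state()['wrist_force'])
c=grab('wrist','wrist5')
s=grab('side','side5')['pixels'][90:220,200:330]; cv2.imwrite('pics/c5.png',cv2.resize(s,None,fx=4,fy=4))
E
```

```text
tcp [0.5107 0.3384 0.1137] yaw 11.58 tilt [ 0.006  -0.0069] q6 0.872 w 0.0411
units x 0.013 y -0.153 z 1.816 twist -0.002
[-0.9201696   0.47933244 -4.9166712 ]
```

View pics/wrist5.png

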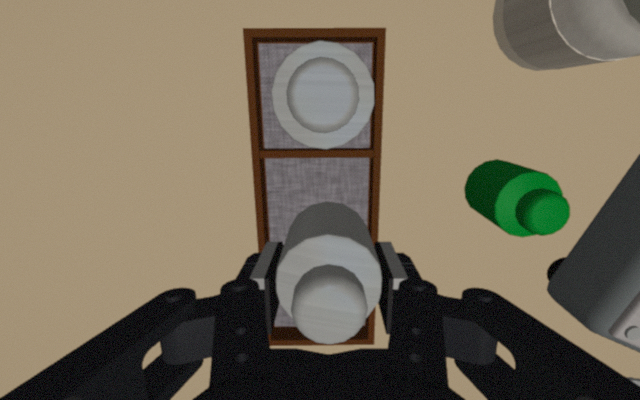

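View pics/c5.png

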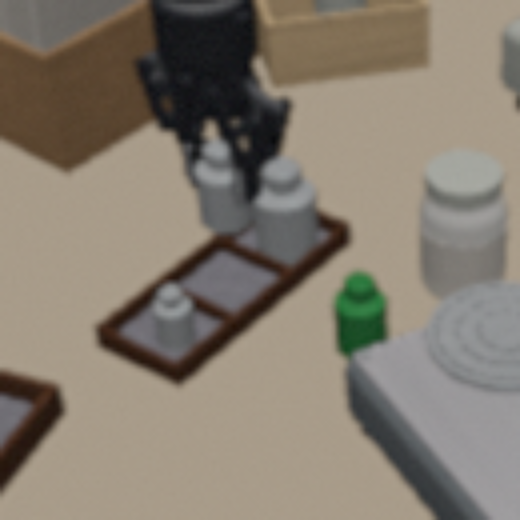

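Request:
send_rows(
  commands=[
    [0, -0.13, 0.1, 0],
    [0, 0, 0.3, 0],
    [0, 0, 0.4, 0],
    [0, 0, 0.3, 0],
    [0, 0, 0.15, 0],
    [0, 0, 0, 0],
    [0, 0, 0, 0],
  ],
)

```text
time_s: 11.05
tool_pos: [0.509, 0.3436, 0.0603]
tool_rot: [0.006, 0.995, 0.101, -0.007]
wrist_force: [0.0, 0.0, -3.4]
gripper_width: 0.0408
```

```bash
python3 - <<'E'
from h import *
need([.510,.3445,.039],11.6); print(robot.state()['wrist_force'])
E
```

```text
tcp [0.509  0.3436 0.0603] yaw 11.61 tilt [ 0.0059 -0.0067] q6 0.865 w 0.0408
units x 0.030 y -0.018 z 0.532 twist 0.002
[ 0.00485995  0.01826646 -3.39553552]
```

Request:
send_rows(
  commands=[
    [0.03, -0.02, 0.15, 0],
    [0, 0, 0.15, 0],
    [0, 0, 0.08, 0],
    [0, 0, 0, 0],
    [0, 0, 0, 0],
  ],
)

```text
time_s: 11.68
tool_pos: [0.5103, 0.3449, 0.0449]
tool_rot: [0.005, 0.995, 0.101, -0.006]
wrist_force: [-0.9, 0.0, -4.4]
gripper_width: 0.0412
```

```bash
python3 - <<'E'
from h import *
need([.510,.3445,.039],11.6); print(robot.state()['wrist_force'])
E
```

```text
tcp [0.5103 0.3449 0.0449] yaw 11.62 tilt [ 0.0053 -0.0061] q6 0.865 w 0.0412
units x -0.010 y 0.009 z 0.147 twist 0.002
[-0.85814218  0.0478214  -4.41079627]
```

Position is within 0.5 mm, with about 6 mm left to go. Finishing in small steps while watching the force.

Request:
send_rows(
  commands=[
    [0, 0, 0.05, 0],
    [0, 0, 0.05, 0],
    [0, 0, 0, 0],
    [0, 0, 0, 0],
  ],
)

```text
time_s: 12.18
tool_pos: [0.5104, 0.345, 0.0409]
tool_rot: [0.005, 0.995, 0.101, -0.006]
wrist_force: [-0.2, -0.2, -4.9]
gripper_width: 0.0414
```

Request:
send_rows(
  commands=[
    [0, 0, 0.03, 0],
    [0, 0, 0, 0],
    [0, 0, 0, 0],
  ],
)

```text
time_s: 12.55
tool_pos: [0.5105, 0.345, 0.0397]
tool_rot: [0.005, 0.995, 0.101, -0.006]
wrist_force: [0.3, 1.1, -4.5]
gripper_width: 0.041
```

Request:
send_rows(
  commands=[
    [0, 0, 0.03, 0],
    [0, 0, 0, 0],
    [0, 0, 0, 0],
  ],
)

```text
time_s: 12.92
tool_pos: [0.5106, 0.3453, 0.0395]
tool_rot: [0.005, 0.995, 0.101, -0.005]
wrist_force: [0.2, 0.7, -4.9]
gripper_width: 0.0408
```

```bash
python3 - <<'E'
from h import *
c=grab('side','side6'); cv2.imwrite('pics/c6.png',cv2.resize(c['pixels'][110:200,215:305],None,fx=6,fy=6,interpolation=cv2.INTER_CUBIC))
print(robot.state()['wrist_force'],robot.state()['tool_pos'])
P=cloud(c); m=(abs(P[...,0]-.51)<.02)&(abs(P[...,1]-.345)<.02)&(P[...,2]>.05)&(P[...,2]<.08)
print(m.sum(), P[m][:,2].max() if m.any() else None)
E
```

```text
[-0.31992496  0.14963502 -3.96424682] [0.51055569 0.34526353 0.03945016]
85 0.07973620544107345
```

View pics/c6.png

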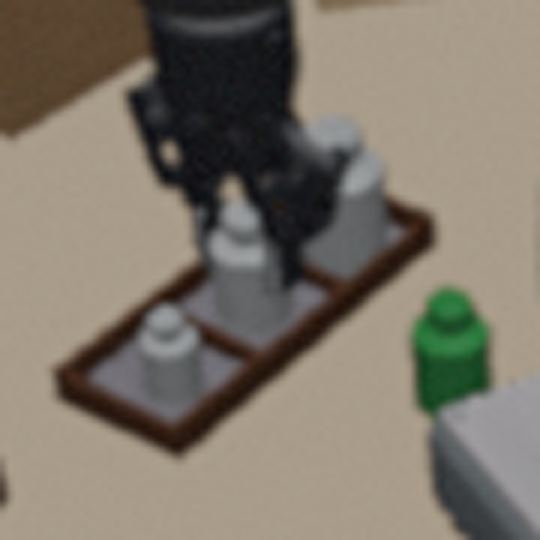

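Request:
send_rows(
  commands=[
    [0, 0, 0.04, 0],
    [0, 0, 0.04, 0],
    [0, 0, 0, 0],
  ],
)

```text
time_s: 13.35
tool_pos: [0.5106, 0.3454, 0.0397]
tool_rot: [0.005, 0.995, 0.102, -0.005]
wrist_force: [-0.7, 0.2, -6.0]
gripper_width: 0.0415
```

Request:
send_rows(
  commands=[
    [0, 0, 0.05, 0],
    [0, 0, 0.05, 0],
  ],
)

```text
time_s: 13.6
tool_pos: [0.5109, 0.3455, 0.0392]
tool_rot: [0.005, 0.995, 0.103, -0.004]
wrist_force: [-8.7, -3.5, 21.2]
gripper_width: 0.0412
```

The force rose to +21 N, so the weight is on the floor. One rest row, then release.

Request:
send_rows(
  commands=[
    [0, 0, 0, 0],
    [0, 0, 0, 0],
  ],
)

```text
time_s: 13.85
tool_pos: [0.5109, 0.3457, 0.0394]
tool_rot: [0.005, 0.995, 0.103, -0.004]
wrist_force: [-1.0, -0.1, -2.1]
gripper_width: 0.0416
```

Request:
send_rows(
  commands=[
    [0, 0, 0, 0],
    [0, 0, 0, 0],
    [0, 0, 0, 0],
    [0, 0, 0, 0],
    [0, 0, 0, 0],
  ],
  fingers=-0.4,
)

```text
time_s: 14.48
tool_pos: [0.5122, 0.3466, 0.0396]
tool_rot: [0.004, 0.995, 0.103, -0.003]
wrist_force: [0.0, 0.1, 0.1]
gripper_width: 0.06
```

```bash
python3 - <<'E'
from h import *
c=grab('wrist','wrist7')
print(robot.state()['wrist_force'],robot.state()['tool_pos'],robot.state()['gripper_width'])
E
```

```text
[-0.66415034 -0.19057579  0.12227353] [0.51219651 0.34658308 0.03960683] 0.06005046015227165
```

View pics/wrist7.png

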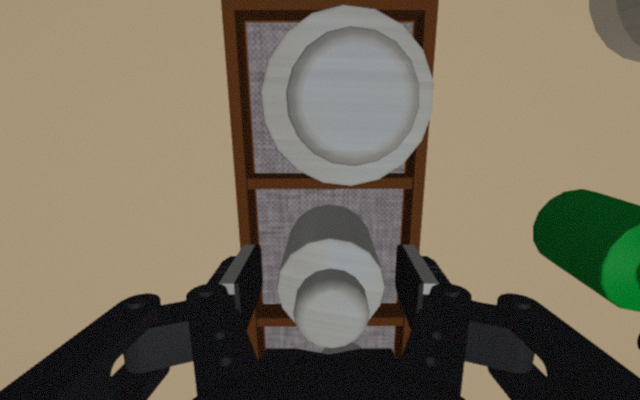

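Released. The weight stands upright in the middle compartment at (330,290), clear of the fingers. Going straight up, then to the dial.

Request:
send_rows(
  commands=[
    [0, 0, -0.2, 0],
    [0, 0, -0.5, 0],
    [0, 0, -0.8, 0],
    [0, 0, -0.9, 0],
    [0, 0, -0.9, 0],
    [0, 0, -0.9, 0],
    [0, 0, -0.5, 0],
    [0, 0, 0, 0],
    [0, 0, 0, 0],
  ],
)

```text
time_s: 15.65
tool_pos: [0.5129, 0.3477, 0.2375]
tool_rot: [0.004, 0.995, 0.103, -0.002]
wrist_force: [-0.8, -0.2, -0.5]
gripper_width: 0.0598
```

```bash
python3 - <<'E'
from h import *
c=grab('wrist','wrist8'); P=cloud(c)
m=(abs(P[...,0]-.51)<.025)&(abs(P[...,1]-.345)<.025)&(P[...,2]>.065)&(P[...,2]<.08); Q=P[m]; print(len(Q),Q.mean(0).round(4),Q[:,2].max())
need([.510,-.102,.24])
E
```

```text
642 [0.5126 0.3454 0.0721] 0.07477799522671016
tcp [0.513  0.3477 0.2375] yaw 11.85 tilt [ 0.0036 -0.0022] q6 0.865 w 0.0596
units x -2.380 y 10.988 z -0.062
```

View pics/wrist8.png

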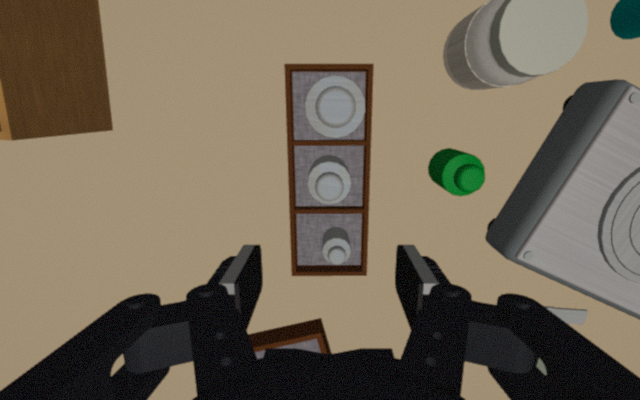

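Request:
send_rows(
  commands=[
    [0, 0, 0, 1],
    [0, 0, 0, 1],
    [0, 0, 0, 1],
    [0, 0, 0, 1],
    [0, 0, 0, 1],
    [0, 0, 0, 1],
    [0, 0, 0, 1],
    [0, 0, 0, 1],
    [0, 0, 0, 1],
    [0, 0, 0, 1],
    [0, 0, 0, 1],
    [0, 0, 0, 1],
    [0, 0, 0, 1],
    [0, 0, 0, 0],
  ],
  fingers=-1,
)

```text
time_s: 17.45
tool_pos: [0.5076, 0.3424, 0.2189]
tool_rot: [-0.019, -0.672, 0.741, -0.003]
wrist_force: [-0.8, -0.8, 0.5]
gripper_width: 0.0855
```

```bash
python3 - <<'E'
from h import *
need([.510,-.04,.24])
E
```

```text
tcp [0.5076 0.3424 0.2189] yaw 264.42 tilt [-0.0189 -0.003 ] q6 -1.009 w 0.0855
units x 9.508 y -0.990 z -0.526
```

Request:
send_rows(
  commands=[
    [0.6, -0.1, -0.2, 0],
    [0.9, -0.1, -0.2, 0],
    [0.9, -0.1, -0.2, 0],
    [0.9, -0.1, -0.1, 0],
    [0.9, -0.1, 0, 0],
    [0.9, -0.1, 0, 0],
    [0.9, -0.1, 0, 0],
    [0.9, -0.1, 0, 0],
    [0.9, 0, 0, 0],
    [0.9, 0, 0, 0],
    [0.5, 0, 0, 0],
    [0, 0, 0, 0],
    [0, 0, 0, 0],
  ],
)

```text
time_s: 19.08
tool_pos: [0.5051, -0.0471, 0.2604]
tool_rot: [-0.021, -0.684, 0.729, -0.003]
wrist_force: [-0.2, 0.4, -0.2]
gripper_width: 0.0851
```

```bash
python3 - <<'E'
from h import *
grab('wrist','wrist9');grab('top','top9')
need([.510,-.102,.2])
E
```

```text
tcp [ 0.5053 -0.0466  0.2604] yaw 266.36 tilt [-0.0206 -0.0034] q6 -0.387 w 0.0854
units x 1.375 y -0.206 z 1.510
```

View pics/wrist9.png

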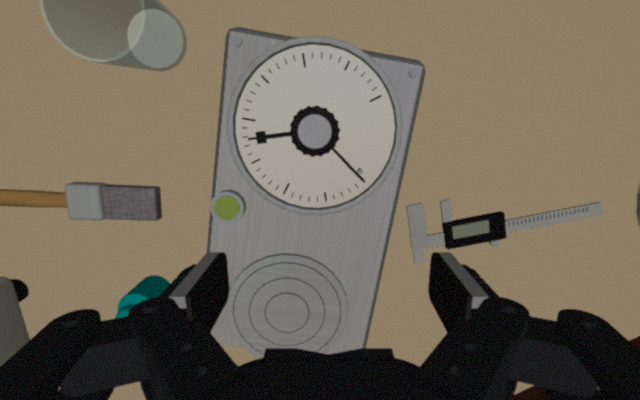

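The wrist view looks straight onto the dial. The knob is at (315,131), the peak hand's flag at (261,137), the live hand's tip at (363,181) beside the zero pin (360,171), and the plate is empty. Next I work out the turn needed and the knob's position.

```bash
python3 - <<'E'
from h import *
c=load('wrist9'); P=cloud(c)
m=(abs(P[...,0]-.51)<.03)&(abs(P[...,1]+.10)<.03)&(P[...,2]>.112)&(P[...,2]<.125); Q=P[m]; v,u=np.nonzero(m)
print('knob',len(Q),Q.mean(0).round(4),((Q.max(0)+Q.min(0))/2).round(4),np.median(Q[:,2]))
(cu,cv_),r=cv2.minEnclosingCircle(np.stack([u,v],1).astype(np.float32)); print(cu,cv_,r,onz(c,cu,cv_,.1175).round(4))
k=onz(c,cu,cv_,.1175)
a=lambda p:np.degrees(np.arctan2(*(onz(c,*p,.089)-k)[1::-1]))
for n,p in (('peak',(261,137)),('live',(363,181)),('pin',(360,171))): print(n,a(p),np.linalg.norm((onz(c,*p,.089)-k)[:2]))
E
```

```text
knob 1954 [ 0.5099 -0.1031  0.1174] [ 0.5099 -0.1029  0.1171] 0.11742968606200711
314.907958984375 130.7113037109375 25.79636001586914 [ 0.5095 -0.1033  0.1175]
peak 3.4875638485721514 0.04883881176056225
live 129.62211143733384 0.06329464013350786
pin 134.0334252731106 0.0546605485538068
```

Request:
send_rows(
  commands=[
    [0.7, -0.1, 0.2, 0],
    [0.65, -0.1, 0.4, 0],
    [0, 0, 0.5, 0],
    [0, 0, 0.3, 0],
    [0, 0, 0, 0],
    [0, 0, 0, 0],
  ],
)

```text
time_s: 19.92
tool_pos: [0.5103, -0.1006, 0.2055]
tool_rot: [-0.02, -0.687, 0.726, -0.004]
wrist_force: [0.3, 0.1, 0.0]
gripper_width: 0.0855
```

```bash
python3 - <<'E'
from h import *
need([.5098,-.103,.107])
E
```

```text
tcp [ 0.5103 -0.1006  0.2055] yaw 266.89 tilt [-0.0201 -0.0041] q6 -0.274 w 0.0855
units x 0.061 y 0.009 z 2.462
```

Request:
send_rows(
  commands=[
    [0.05, 0, 0.3, 0],
    [0, 0, 0.5, 0],
    [0, 0, 0.5, 0],
    [0, 0, 0.4, 0],
    [0, 0, 0.3, 0],
    [0, 0, 0.2, 0],
    [0, 0, 0, 0],
    [0, 0, 0, 0],
  ],
)

```text
time_s: 20.92
tool_pos: [0.5098, -0.105, 0.1153]
tool_rot: [-0.018, -0.688, 0.725, -0.006]
wrist_force: [-0.6, -0.2, 0.5]
gripper_width: 0.0853
```

```bash
python3 - <<'E'
from h import *
need([.5098,-.103,.107])
grab('wrist','wrist10')
E
```

```text
tcp [ 0.5098 -0.105   0.1153] yaw 267.01 tilt [-0.018  -0.0055] q6 -0.273 w 0.0853
units x -0.049 y 0.003 z 0.209
```

View pics/wrist10.png

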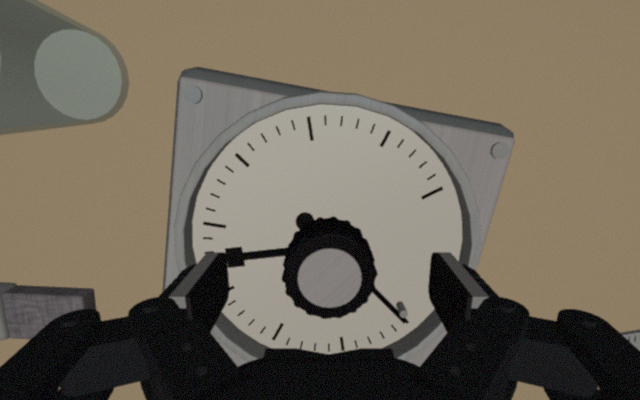

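The knob at (330,272) is centred between the jaws. Going down the last 7 mm and closing.

Request:
send_rows(
  commands=[
    [-0.04, 0, 0.1, 0],
    [0, 0, 0.06, 0],
    [0, 0, 0, 0],
  ],
)

```text
time_s: 21.35
tool_pos: [0.5102, -0.1033, 0.1093]
tool_rot: [-0.017, -0.688, 0.725, -0.006]
wrist_force: [-0.2, -0.0, -0.7]
gripper_width: 0.085
```

Request:
send_rows(
  commands=[
    [0, 0, 0, 0],
    [0, 0, 0, 0],
    [0, 0, 0, 0],
    [0, 0, 0, 0],
    [0, 0, 0, 0],
    [0, 0, 0, 0],
    [0, 0, 0, 0],
  ],
  fingers=1,
)

```text
time_s: 22.22
tool_pos: [0.5098, -0.1033, 0.1099]
tool_rot: [-0.017, -0.688, 0.725, -0.006]
wrist_force: [-0.7, 0.7, 0.2]
gripper_width: 0.0382
```

```bash
python3 - <<'E'
from h import *
need([.5098,-.103,.107]); print(robot.state()['torque'])
E
```

```text
tcp [ 0.5098 -0.1033  0.1099] yaw 267.01 tilt [-0.0175 -0.0058] q6 -0.277 w 0.0382
units x -0.008 y -0.000 z 0.072 
[0.26970929 0.08128079 0.04402152]
```

Request:
send_rows(
  commands=[
    [0, 0, 0, -0.5],
    [0, 0, 0, -1],
    [0, 0, 0, -1],
    [0, 0, 0, 0],
  ],
)

```text
time_s: 22.72
tool_pos: [0.5103, -0.1032, 0.1099]
tool_rot: [0.018, 0.806, -0.591, 0.003]
wrist_force: [-1.0, 1.5, 1.8]
gripper_width: 0.0378
```

```bash
python3 - <<'E'
from h import *
need([.5098,-.103,.110]); print(robot.state()['torque'])
E
```

```text
tcp [ 0.5103 -0.1032  0.1099] yaw -72.5 tilt [0.0177 0.003 ] q6 0.081 w 0.0378
units x -0.009 y 0.010 z -0.003 
[ 0.24832163  0.07352255 -0.01983397]
```

Request:
send_rows(
  commands=[
    [0, 0, 0, -1],
    [0, 0, 0, -1],
    [0, 0, 0, -1],
    [0, 0, 0, -1],
    [0, 0, 0, -1],
    [0, 0, 0, 0],
  ],
)

```text
time_s: 23.48
tool_pos: [0.5108, -0.1026, 0.1098]
tool_rot: [0.016, 0.96, -0.281, -0.003]
wrist_force: [-1.3, 0.2, 0.4]
gripper_width: 0.038
```

```bash
python3 - <<'E'
from h import *
need([.5098,-.1032,.110]); print(robot.state()['torque'])
grab('wrist','wrist11')
E
```

```text
tcp [ 0.5108 -0.1026  0.1098] yaw -32.64 tilt [ 0.0164 -0.0025] q6 0.778 w 0.038
units x -0.012 y 0.027 z -0.004 
[ 0.38793131 -0.14557111 -0.01527006]
```

View pics/wrist11.png

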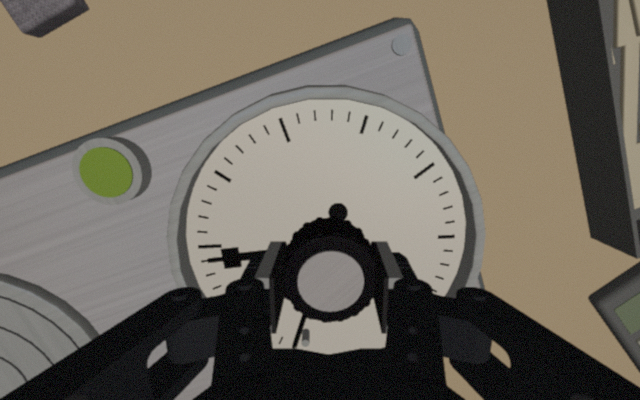

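The peak hand's flag is at (232,257), the same place in the tool view as before, so it turns with the grip. 60° done, about 66° to go.

Request:
send_rows(
  commands=[
    [0, 0.02, 0, -1],
    [0, 0, 0, -1],
    [0, 0, 0, -1],
    [0, 0, 0, -1],
    [0, 0, 0, -1],
    [0, 0, 0, -1],
    [0, 0, 0, 0],
  ],
)

```text
time_s: 24.4
tool_pos: [0.5106, -0.1019, 0.1098]
tool_rot: [0.013, 0.992, 0.128, -0.008]
wrist_force: [-1.3, 0.2, 0.7]
gripper_width: 0.0381
```

```bash
python3 - <<'E'
from h import *
need([.5098,-.1032,.110]); print(robot.state()['torque'])
E
```

```text
tcp [ 0.5106 -0.1019  0.1098] yaw 14.69 tilt [ 0.0129 -0.0082] q6 1.607 w 0.0381
units x -0.028 y 0.026 z -0.005 
[ 0.58231209 -0.00185615  0.0545038 ]
```

Request:
send_rows(
  commands=[
    [0, 0, 0, -1],
    [0, 0, 0, -0.8],
    [0, 0, 0, 0],
  ],
)

```text
time_s: 24.78
tool_pos: [0.5106, -0.1018, 0.1098]
tool_rot: [0.012, 0.969, 0.245, -0.01]
wrist_force: [-1.1, 0.2, 0.4]
gripper_width: 0.0382
```

```bash
python3 - <<'E'
from h import *
need([.5098,-.1032,.110]); print(robot.state()['torque'])
c=grab('wrist','wrist12'); grab('top','top12'); cv2.imwrite('pics/c12.png',cv2.resize(c['pixels'][180:400,120:480],None,fx=2,fy=2))
E
```

```text
tcp [ 0.5106 -0.1018  0.1098] yaw 28.39 tilt [ 0.0117 -0.0098] q6 1.846 w 0.0382
units x -0.034 y 0.021 z -0.004 
[0.59892452 0.01144718 0.00427728]
```

View pics/c12.png

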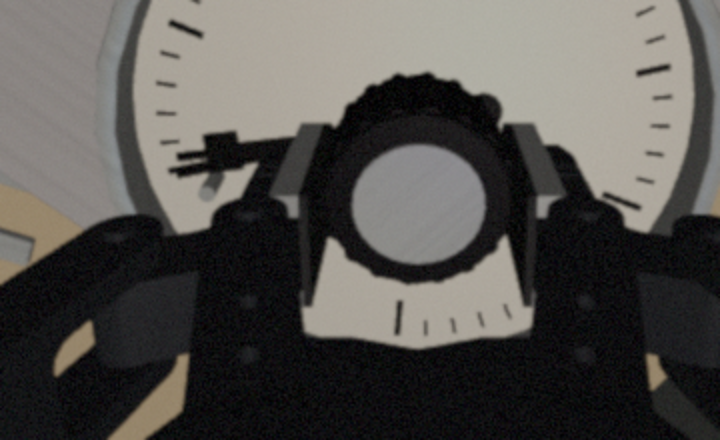

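The flag (crop 222,150) is a few degrees short of the live hand and pin (crop 210,185). Small steps now, watching the torque.

Request:
send_rows(
  commands=[
    [0, 0, 0, -0.4],
    [0, 0, 0, -0.4],
  ],
)

```text
time_s: 25.12
tool_pos: [0.5105, -0.1018, 0.1098]
tool_rot: [0.011, 0.955, 0.296, -0.01]
wrist_force: [-1.0, 1.6, 0.9]
gripper_width: 0.0383
```

```bash
python3 - <<'E'
from h import *
need([.5098,-.1032,.110]); print(robot.state()['torque'])
c=grab('wrist','wrist13'); cv2.imwrite('pics/c13.png',cv2.resize(c['pixels'][180:400,120:480],None,fx=2,fy=2)); print(robot.state()['torque'])
E
```

```text
tcp [ 0.5105 -0.1018  0.1098] yaw 34.44 tilt [ 0.0111 -0.0104] q6 1.951 w 0.0383
units x -0.035 y 0.019 z -0.005 
[ 0.76375111  0.09187142 -0.3058406 ]
[ 0.71903712  0.10281608 -0.39241475]
```

View pics/c13.png

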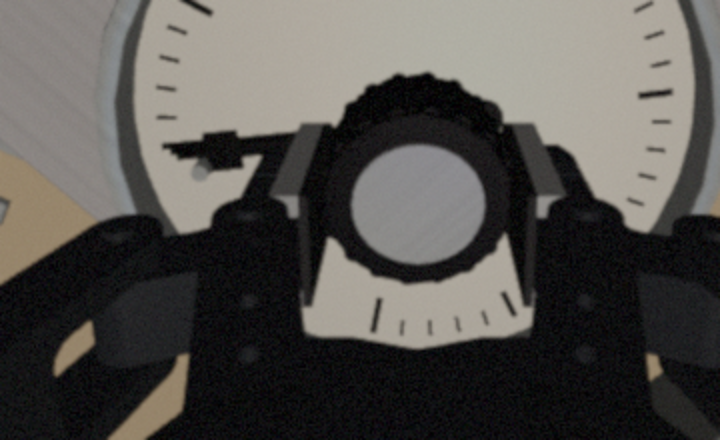

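Torque about z has built up to −0.39 N m, so the hand is at the stop. One more light push to seat it.

Request:
send_rows(
  commands=[
    [0, 0, 0, -0.3],
    [0, 0, 0, -0.3],
  ],
)

```text
time_s: 25.42
tool_pos: [0.5104, -0.1019, 0.1098]
tool_rot: [0.011, 0.943, 0.333, -0.011]
wrist_force: [0.8, 2.1, -0.8]
gripper_width: 0.0382
```

```bash
python3 - <<'E'
from h import *
need([.5098,-.1032,.110]); print(robot.state()['torque'])
E
```

```text
tcp [ 0.5104 -0.1019  0.1098] yaw 38.9 tilt [ 0.0105 -0.0109] q6 2.03 w 0.0382
units x -0.032 y 0.017 z -0.005 
[ 1.36900867 -0.4828318  -0.95968642]
```

Request:
send_rows(
  commands=[
    [0, 0, 0, 0],
    [0, 0, 0, 0],
    [0, 0, 0, 0],
    [0, 0, 0, 0],
    [0, 0, 0, 0],
    [0, 0, 0, 0],
  ],
  fingers=-1,
)

```text
time_s: 26.18
tool_pos: [0.5103, -0.1024, 0.1098]
tool_rot: [0.011, 0.944, 0.329, -0.011]
wrist_force: [-0.1, -0.8, -1.5]
gripper_width: 0.0856
```

Request:
send_rows(
  commands=[
    [0, 0, -0.2, 0],
    [0, 0, -0.5, 0],
    [0, 0, -0.8, 0],
    [-0.3, 0, -0.8, 0],
    [-0.6, 0, -0.8, 0],
    [-0.4, 0, -0.3, 0],
    [0, 0, 0, 0],
    [0, 0, 0, 0],
  ],
)

```text
time_s: 27.18
tool_pos: [0.4703, -0.1315, 0.2535]
tool_rot: [0.011, 0.944, 0.329, -0.011]
wrist_force: [0.4, -0.0, -0.4]
gripper_width: 0.0853
```

```bash
python3 - <<'E'
from h import *
need([.5098,-.1032,.110])
c=grab('wrist','wrist14'); grab('top','top14'); grab('side','side14')
E
```

```text
tcp [ 0.4703 -0.1315  0.2535] yaw 38.45 tilt [ 0.0112 -0.0112] q6 2.078 w 0.0853
units x 1.214 y 0.060 z 3.587
```

View pics/wrist14.png

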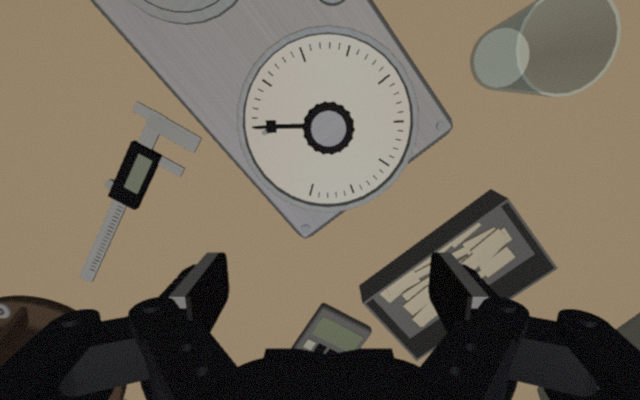

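View pics/side14.png

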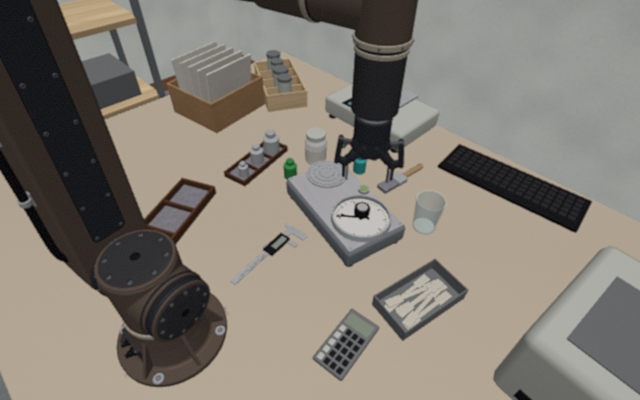

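The peak hand's flag at (271,127) now covers the live hand (tip at 255,127). The side view shows all three weights upright in the tray. Final check of the angles and bystanders.

```bash
python3 - <<'E'
from h import *
c=load('wrist14'); cv2.imwrite('pics/c14.png',cv2.resize(c['pixels'][85:165,235:360],None,fx=6,fy=6,interpolation=cv2.INTER_CUBIC))
k=np.array([.5098,-.1032,.089])
for n,p in (('flag',(271,127)),('tip',(256,127.5))):
    d=onz(c,*p,.089)-k; print(n,np.degrees(np.arctan2(d[1],d[0])))
a=load('side0'); b=load('side14'); A,B=cloud(a),cloud(b)
for n,(x,y),z in (('large',(.58,.352),.08),('small',(.44,.322),.047),('check',(.511,.345),.066)):
    for P in (A,B):
        m=(abs(P[...,0]-x)<.025)&(abs(P[...,1]-y)<.025)&(P[...,2]>z)&(P[...,2]<z+.015); Q=P[m]; print(n,len(Q),Q.mean(0).round(4) if len(Q) else '')
d=cv2.absdiff(a['pixels'],b['pixels']).max(2); 
for n,(u,v,w,h) in (('jar',(300,125,32,45)),('beaker',(408,190,40,48)),('green',(280,155,20,25)),('large',(262,128,18,28)),('small',(235,158,15,22))): print(n,(d[v:v+h,u:u+w]>40).sum())
E
```

```text
flag 129.25240928834623
tip 129.46448778957873
large 62 [0.5795 0.3506 0.0879]
large 63 [0.5795 0.3505 0.0879]
small 29 [0.4377 0.3197 0.0548]
small 29 [0.4381 0.3203 0.0543]
check 0 
check 44 [0.5095 0.3423 0.073 ]
jar 54
beaker 0
green 0
large 4
small 0
```

View pics/c14.png

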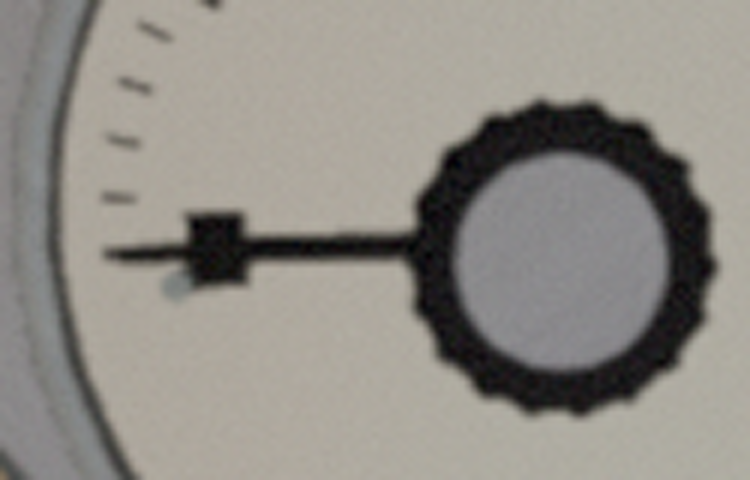

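The flag lies on the live hand against the pin. To rule out a small bounce-back on release, I'll take a closer look from straight above the flag.

```bash
python3 - <<'E'
from h import *
c=load('wrist14'); o,d=ray(c,320,200); s=robot.state()
f=onz(c,271,127,.089); print('cam',o,'flag',f)
need(np.array([s['tool_pos'][0]+f[0]-o[0],s['tool_pos'][1]+f[1]-o[1],.19]))
E
```

```text
cam [ 0.52402121 -0.08699625  0.38263461] flag [ 0.4790994  -0.06562757  0.089     ]
tcp [ 0.4704 -0.1314  0.2532] yaw 38.48 tilt [ 0.0112 -0.0118] q6 2.079 w 0.0853
units x -0.547 y -1.117 z 1.579
```

Request:
send_rows(
  commands=[
    [-0.2, -0.5, 0.3, 0],
    [-0.25, -0.5, 0.4, 0],
    [0, 0, 0.4, 0],
    [0, 0, 0.3, 0],
    [0, 0, 0, 0],
    [0, 0, 0, 0],
  ],
)

```text
time_s: 28.08
tool_pos: [0.43, -0.1117, 0.1924]
tool_rot: [0.011, 0.944, 0.33, -0.015]
wrist_force: [0.6, 0.2, -0.8]
gripper_width: 0.0856
```

```bash
python3 - <<'E'
from h import *
c=grab('wrist','wrist15'); print(ray(c,320,200)[0])
k=proj(c,[[.479,-.0656,.089],[.5098,-.1032,.089],[.5098,-.1032,.1175]]); print(k)
u,v=k[0].astype(int); v0=max(v-70,0); u0=max(u-100,0)
cv2.imwrite('pics/c15.png',cv2.resize(c['pixels'][v0:v0+140,u0:u0+200],None,fx=4,fy=4,interpolation=cv2.INTER_CUBIC)); print(u0,v0)
E
```

```text
[ 0.48460915 -0.06690088  0.3210714 ]
[[317.50754468 103.30305547]
 [390.61245054 102.26826476]
 [399.83396168 102.90822946]]
217 33
```

View pics/c15.png

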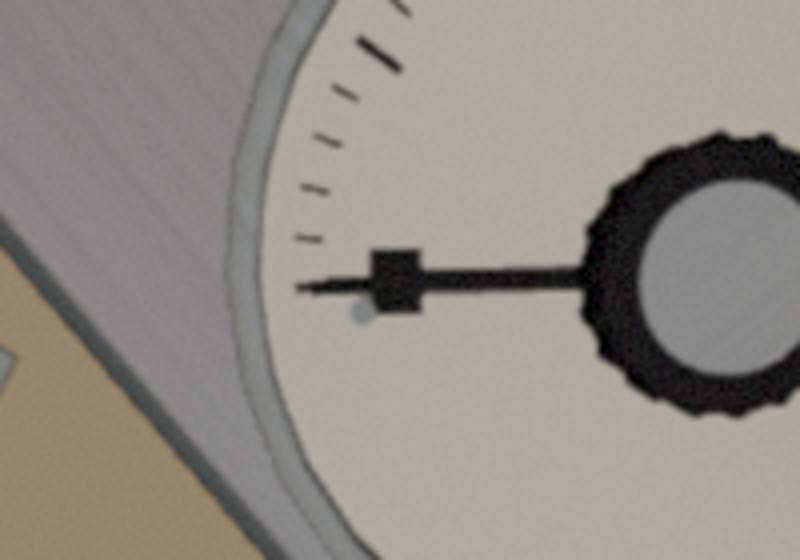

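```bash
python3 - <<'E'
from h import *
k=np.array([.5098,-.1032])
for tag,(u0,u1,v0,v1) in {'wrist15':(288,362,92,114),'wrist14':(250,303,118,138),'wrist13':(200,262,240,275)}.items():
    c=load(tag); g=cv2.cvtColor(c['pixels'],cv2.COLOR_BGR2GRAY).astype(float)
    for u in range(u0,u1,4):
        col=g[v0:v1,u]; w=np.clip(110-col,0,None)
        if w.sum()<20: continue
        v=v0+(w*np.arange(v1-v0)).sum()/w.sum(); p=onz(c,u,v,.0885)[:2]-k
        print(tag,u,round(v,2),'r %.1f ang %.2f n %d'%(np.hypot(*p)*1e3,np.degrees(np.arctan2(p[1],p[0])),(w>30).sum()))
E
```

```text
wrist15 292 103.2 r 65.6 ang 129.07 n 2
wrist15 296 104.15 r 62.9 ang 129.65 n 2
wrist15 300 103.97 r 60.3 ang 129.58 n 3
wrist15 304 103.84 r 57.6 ang 129.55 n 3
wrist15 308 103.89 r 54.9 ang 129.63 n 3
wrist15 312 102.94 r 52.3 ang 129.02 n 15
wrist15 316 102.9 r 49.6 ang 129.02 n 15
wrist15 320 102.76 r 47.0 ang 128.94 n 15
wrist15 324 102.73 r 44.3 ang 128.94 n 5
wrist15 328 102.75 r 41.6 ang 128.98 n 5
wrist15 332 102.63 r 39.0 ang 128.89 n 5
wrist15 336 102.66 r 36.3 ang 128.95 n 5
wrist15 340 102.53 r 33.6 ang 128.84 n 4
wrist15 344 102.42 r 31.0 ang 128.73 n 5
wrist15 348 102.43 r 28.3 ang 128.76 n 5
wrist15 352 102.24 r 25.7 ang 128.52 n 5
wrist15 356 102.13 r 23.0 ang 128.34 n 5
wrist15 360 102.05 r 20.3 ang 128.17 n 5
wrist14 254 126.84 r 63.1 ang 128.97 n 1
wrist14 258 126.96 r 59.7 ang 129.09 n 3
wrist14 262 126.77 r 56.3 ang 128.98 n 2
wrist14 266 126.32 r 52.8 ang 128.61 n 7
wrist14 270 126.11 r 49.4 ang 128.41 n 11
wrist14 274 126.05 r 46.0 ang 128.35 n 11
wrist14 278 125.9 r 42.6 ang 128.19 n 3
wrist14 282 125.84 r 39.2 ang 128.09 n 3
wrist14 286 125.86 r 35.7 ang 128.09 n 3
wrist14 290 125.74 r 32.3 ang 127.88 n 3
wrist14 294 125.62 r 28.9 ang 127.61 n 4
wrist14 298 125.64 r 25.5 ang 127.54 n 4
wrist14 302 125.77 r 22.1 ang 127.69 n 5
wrist13 204 252.65 r 60.6 ang 124.40 n 2
wrist13 208 254.13 r 58.8 ang 125.18 n 6
wrist13 212 254.73 r 56.9 ang 125.54 n 8
wrist13 216 254.26 r 54.9 ang 125.34 n 8
wrist13 220 255.28 r 53.0 ang 125.97 n 13
wrist13 224 254.98 r 51.0 ang 125.87 n 19
wrist13 228 255.34 r 49.1 ang 126.17 n 19
wrist13 232 254.83 r 47.1 ang 125.93 n 19
wrist13 236 254.55 r 45.2 ang 125.82 n 18
wrist13 240 255.52 r 43.3 ang 126.59 n 15
wrist13 244 258.2 r 41.5 ang 128.70 n 13
wrist13 248 261.52 r 39.9 ang 131.49 n 20
wrist13 252 260.96 r 37.9 ang 131.43 n 27
wrist13 256 260.09 r 35.8 ang 131.09 n 28
wrist13 260 258.52 r 33.7 ang 130.08 n 28
```

The peak hand is at 129.0° and the live hand at 129.6°. That 0.6° difference is within measurement error, and the flag touches the pin. Nothing is touching the robot, so I'm handing in.

```bash
python3 - <<'E'
from h import *
print(robot.state()['time_s'], robot.hand_in())
E
```

```text
the job is handed in; nothing more can be done
28.125 None
```

The job is done and handed in at 28.1 s. The half-kilo weight stands upright in the middle compartment of the small tray, and the peak hand is turned back to its zero stop and let go.

- **Weight:** The last top-of-knob readings put it at (0.513, 0.345) and (0.510, 0.342) against a compartment centre of (0.510, 0.345). Its top is at z 0.073, so it sits on the floor. While I pressed it down to confirm contact, the wrist force briefly reached about 21 N.
- **Peak hand:** I turned the knob anticlockwise about 126° until the stop resisted (torque about −0.96 N m), then opened the gripper and lifted away. A close view from above shows the flag against the zero pin and lying over the live hand.
- **Bystanders:** The large and small weights read the same before and after, within 1 mm. The beaker and the green weight show no picture change. The jar patch changed by 54 pixels, which I put down to the arm or its shadow; I did not measure the jar separately.
- **Small disagreement:** Peak and live hand angles differed by 0.6° (129.0° against 129.6°), which I took as measurement error and did not correct.

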